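Lay out the noodle-making station

TASK

Set up the noodle-making place for the next pupil: stand the measuring cup in the middle of the kitchen scale and the salt jar in the middle of the cork mat, put the small spice tin centrally on top of the salt jar, stand the pepper mill on the table in the gap between the chopping board and the scale, halfway across and level with the middle of the board, and lay the dough scraper, flat as it lies now, in the middle of the chopping board with its handle along the board's long direction (either way round). Leave the ring cutter and the kitchen timer where they are.

Things in the scene. Friction and masses are not known exactly. Their poses are not given: they have to be found in the camera images.
- scraper: dough scraper lying flat: a wooden bar handle (100 long, 26 wide, 30 high) along one long edge of a thin bright steel blade (3 thick); footprint 100 x 76. Origin at the centre of the footprint, on the underside. Own y runs along the handle; own x points from handle to blade: handle spans x -38 to -12 (centre line x = -25), blade x -12 to +38 at z 0 to 3. 120 g. Take it by the handle, fingers either side of the 26 mm width. Starts on the table far out to the left or the right.
- cup: measuring cup: plain open aluminium beaker without a handle, 60 across, 65 high, wall 3. Origin at the centre of the underside, z up its axis. About 100 g. Starts standing in the row nearest the robot.
- jar: salt jar: round white ceramic jar with a flat wooden lid that does not come off, 57 across, 60 high over the lid. Origin at the centre of the underside, z up. About 220 g. Starts standing in the row nearest the robot.
- tin: small spice tin: closed steel cylinder 45 across (thin band 46), 36 high. Origin at the centre of the underside, z up. 70 g. Starts standing in the row nearest the robot.
- mill: pepper mill: slim upright dark-wood cylinder 40 across, straight sides from z 0 to 70, a narrow steel groove at 70 to 73, wooden head 40 across to 89, small steel ball on top to 97. Origin at the centre of the underside, z up. About 120 g. Starts standing in the row nearest the robot.
- timer: kitchen timer, a bystander to be left alone: flat white plastic disc 62 across with a sloping top and a grey bar grip, 36 high in all. Origin at the centre of the underside. Stands in the row nearest the robot, among the task's things.
- cutter: ring cutter, a bystander to be left alone: open thin steel ring 68 across, 24 high. Origin at the centre of the underside. Lies far out on the side opposite to the scraper.
- board: light wooden chopping board fixed to the table, 200 long (own y) x 140 deep (own x, pointing away from the robot) x 18 high. Origin at the centre of its underside, so its upper face is at z = 18. Turned up to about 9 degrees.
- mat: round cork mat fixed to the table, 110 across, 8 thick, on one side of the board (left or right, about 260 from the board's centre). Origin at the centre of its underside.
- scale: kitchen scale fixed to the table on the other side of the board, its centre about 260 from the board's: white square body 130 x 130 x 27 high with a dark display strip on the robot's side, and a round steel pan 96 across in its middle, whose top is at z = 35 and does not give. Origin at the centre of the underside. The gap between board and scale is about 95 wide.
Not all that is in view belongs to the job. What is meant by the mill is not orange, red or yellow, and is the smaller of those in its own colour.

How it is judged (in metres and radians):
At the end, for the whole second after the job is handed in: All upright, at rest: cup on scale and jar on mat within 15 mm of centre; tin on jar's lid within 12 mm; mill on table in the board-scale gap, within 15 mm of halfway and 30 mm of the board's middle fore and aft; scraper on board, 15 mm and 0.2 rad; ring cutter and timer moved under 30 mm (horizontal distance between cup and scale below 0.015 m and z of cup in the frame of scale between 0.029 and 0.041 m and angle between each of cup, jar, tin, mill, scraper, timer, cutter's own z axis and vertical below 0.12 rad and horizontal distance between jar and mat below 0.015 m and z of jar in the frame of mat between 0.003 and 0.013 m and horizontal distance between tin and jar below 0.012 m and z of tin in the frame of jar between 0.054 and 0.066 m and x of mill in the frame of board between -0.03 and 0.03 m and horizontal distance between mill and scale below 0.14 m and height (world z) of mill between -0.005 and 0.006 m and (y of mill in the frame of board between 0.127 and 0.168 m or y of mill in the frame of board between -0.168 and -0.127 m) and x of scraper in the frame of board between -0.015 and 0.015 m and y of scraper in the frame of board between -0.015 and 0.015 m and z of scraper in the frame of board between 0.013 and 0.024 m and angle between the y axis of scraper and the y axis of board, either way round below 0.2 rad and linear speed of each of cup, jar, tin, mill, scraper below 0.02 m/s and angular speed of each of cup, jar, tin, mill, scraper below 0.3 rad/s and distance of each of timer, cutter from where it was at the start of the episode below 0.03 m); the robot touches nothing.
It fails at once if the ring cutter is pushed away or lifted (30 mm) (distance of cutter from where it was at the start of the episode above 0.03 m).
It fails at once if the kitchen timer is pushed away or lifted (30 mm) (distance of timer from where it was at the start of the episode above 0.03 m).
It also fails if it takes over 128 s, if anything falls off the work surface, if the arm or the gripper's body presses on something with over 40 N, if the wrist force passes 120 N, or if a joint passes its speed limit or range.

ROBOT

A 6-joint arm with a two-finger parallel gripper is mounted at the origin on the work surface. World frame = base frame: x ahead of the robot, y to its left, z up, the work surface at z = 0. Lengths are in m, angles in degrees, forces in N, time in s.
With the tool pointing down it reaches from about 0.275 to 0.75 m from the base axis. Payload 10.2 kg.
Tool frame: the origin (TCP) lies midway between the tips of the shut fingers; the grasp point (between the pads) lies 19 mm behind it; z points along the fingers, y is the line along which they close (so a half turn about z gives the same grasp; the last joint's range is limited). The gripper opens to 85 mm and grips with 20 to 120 N. Pads are 22 mm wide; open, the fingers measure 114 mm over their backs; the gripper's body (76 mm by 85 mm) begins 54 mm behind the grasp point. The pads swing forward as they close: fully open they stand 13 mm farther back than shut.
Start: joints at [51.887, 17.928, 85.812, -0, 76.261, -12.8], TCP at [0.224, 0.475, 0.231] pointing down, gripper open.
Joint ranges: [-168.41, 168.41], [-55.51, 124.54], [10.69, 146.95], [-70.63, 250.63], [1, 178], [-165.06, 165.06]. Speed limits (degrees/s): [136.94, 136.94, 172.46, 180, 180, 180].

INTERFACE

Orientations are given as a 3x3 rotation matrix whose columns are the frame's x, y, z axes.
In Python, from station import env gives the robot as it stands.
- The arm moves only by the shell command python3 -m inch 'ROWS'. ROWS is text: rows parted by semicolons, each of 7 numbers parted by spaces: the turn, a rotation vector about the tool's x, y, z as a fraction of full scale, then the shift along the tool's x, y, z as a fraction of full scale, then the opening, from 0 (shut) to 1 (fully open). A call has 1 to 20 rows; each row shifts and turns the commanded pose from where the row before left it, along the tool's axes as they then stand; what a row does not reach is not made up. Full scale, the value 1, is 0.1 m for a shift and 120 degrees for a turn. A row lasts 1/8 s, in which the tool goes at most 62.5 mm and 10.7 degrees, less where a joint would pass 70% of its speed; a pose out of reach is approached as far as the arm can. A call with a number of a shift or a turn outside -1 to 1 is refused whole. A call with a gripper value outside its range is refused whole. The fingers move at their own pace and stop on an object; the grip force is fixed at half the most. Time passes only in rows, so rows that do not move let the fingers close. It gives the time, the measured TCP pose, the force, the opening and the grip force at its end, in the units of the state.
- env.observe(): the state, without advancing time (a new reading comes with each control period).
- env.get_image(name): name is "side" or "top" or "wrist"; returns a dict with "pixels" (420x560x3 uint8, blue, green, red), "camera_matrix" (3x3 intrinsics, pixels), "pose" (4x4, takes a point from camera to world coordinates); the wrist camera has in their place "mount" (4x4, takes a point from camera to tool coordinates, whose origin is the TCP and whose axes are the flange's). Camera axes: x right, y up, looking along -z (the intrinsics and any distortion apply to the point x, -y, -z); pixel columns grow to the right and rows downward; lengths in m; the calibration is good to about 2 mm. A picture is of the moment at which its call begins: read the wrist's pose just before it. There is no depth.
- env.finish_job(): hands the job in; it is judged then, once.
Trained networks look in the newest picture that a camera, given by its name, has taken for a name from the list of things; names that differ only in an ending like _2 or _b are one class to them, and where a whole thing is asked for, a point or a joint stands for the part that bears it (a point fixed in the world has none). Each returns a list of dicts, best first, with "conf" (0 to 1); they miss things now and then, are a little off and sometimes report something else, mostly with a low value. They report only what shows in the picture. A call takes as long as a camera call. They do not tell look-alikes from the thing itself.
- env.search_frame(thing, camera): "location" ([x, y, z] in m, in the coordinates of the camera as it stood for that picture, good to about 4 mm: the middle of the surface that is visible of it).
- env.outline_of(thing, camera): "mask" (420x560 bool, what is visible of it).
- env.tip_of(thing, camera): "location" ([x, y, z] in m, in the coordinates of the camera as it stood for that picture, good to about 4 mm: a listed point, or the origin of a listed thing).
The state is a dict: "clock": time; "joints": joint angles; "qvel": joint speeds; "effort": joint torques, N m; "eef_pos": TCP position; "eef_rot": TCP orientation; "force": force on the tool from outside, world axes, zero at the start; "moment": the same for the moment, N m; "grip_width": finger opening in m; "gripper_force": force on a finger pad.
Only numpy, scipy, OpenCV 4.12 (cv2) and the standard library are available. Lean on these libraries where they do the work, as an engineer would, in place of code of your own. Each camera call takes 0.05 s, during which the arm holds its last target. There are 200 camera calls.

## Working session

There is one attempt and no reset: what is moved stays moved. The work goes in short steps, Python scripts to look and compute and a shell command to move; the robot and the scene stay as the last step left them, time stands still between calls to the robot, and variables do not carry over. Pictures are saved under pics/ and viewed, at most 14 in all, crops included, and the job is handed in when it is done.

```bash
mkdir -p pics; ls; cat > h.py <<'E'
import numpy as np, cv2
from station import env
def cam(name):
    s=env.observe(); im=env.get_image(name)
    if 'pose' in im: T=np.array(im['pose'])
    else:
        E=np.eye(4);E[:3,:3]=s['eef_rot'];E[:3,3]=s['eef_pos'];T=E@np.array(im['mount'])
    return im['pixels'],np.array(im['camera_matrix']),T
def w(T,p): return (T@np.r_[p,1])[:3]
def ray(K,T,u,v,z):
    d=T[:3,:3]@np.array([(u-K[0,2])/K[0,0],-(v-K[1,2])/K[1,1],-1]); o=T[:3,3]
    return o+d*(z-o[2])/d[2]
def proj(K,T,p):
    q=np.linalg.inv(T)@np.r_[p,1]; return K[0,2]-K[0,0]*q[0]/q[2],K[1,2]+K[1,1]*q[1]/q[2]
E
python3 - <<'E'
from h import *
np.set_printoptions(precision=4,suppress=True)
for c in ['top','side']:
    p,K,T=cam(c); cv2.imwrite(f'pics/{c}0.png',p); print(c,K.tolist(),T.tolist())
    for t in 'scraper cup jar tin mill timer cutter board mat scale'.split():
        print(t,[(w(T,d['location']).round(3).tolist(),round(d['conf'],2)) for d in env.tip_of(t,c)])
print(env.observe())
E
```

```text
pics
top [[531.0229454800507, 0.0, 276.89549135039186], [0.0, 531.0229454800507, 204.16688993024096], [0.0, 0.0, 1.0]] [[-0.018109175745406166, 0.9969170226506426, -0.07634466388163713, 0.39322448188625414], [-0.9998245487480508, -0.018421793738022777, -0.00339252652609226, 0.007946536778297852], [-0.004788473094681409, 0.07626983325569749, 0.9970757158112765, 1.3204512653588838], [0.0, 0.0, 0.0, 1.0]]
scraper [([0.491, -0.445, 0.001], 0.97), ([0.362, -0.245, 0.002], 0.42)]
cup [([0.388, 0.26, -0.001], 0.59)]
jar [([0.362, -0.248, 0.005], 0.68)]
tin [([0.442, 0.144, 0.007], 0.53)]
mill [([0.48, -0.305, 0.003], 0.97), ([0.342, -0.02, 0.0], 0.81), ([0.516, -0.221, 0.002], 0.8), ([0.45, -0.148, 0.009], 0.68), ([0.368, -0.104, 0.002], 0.59), ([0.445, 0.142, 0.006], 0.41)]
timer [([0.463, 0.013, 0.001], 0.86)]
cutter [([0.5, 0.454, 0.002], 0.84), ([0.492, -0.447, -0.0], 0.57)]
board [([0.605, -0.031, 0.0], 0.74)]
mat [([0.559, 0.222, 0.0], 0.89)]
scale [([0.645, -0.283, -0.001], 0.93)]
side [[429.2471492002129, 0.0, 275.74069341851407], [0.0, 429.2471492002129, 207.87029105599393], [0.0, 
[... 682 characters left out ...]
.498, 0.454, -0.006], 0.61)]
board [([0.606, -0.031, 0.002], 0.9)]
mat [([0.562, 0.222, -0.001], 0.88)]
scale [([0.654, -0.282, -0.001], 0.87)]
{'clock': 1.1, 'joints': array([ 51.8894,  17.9278,  85.8126,   0.0007,  76.2611, -12.8013]), 'qvel': array([-0.0038,  0.0471, -0.1491, -0.0522, -0.0741,  0.0297]), 'effort': array([  0.0014, -41.2162, -25.9908,  -0.0002,   0.0005,  -0.    ]), 'eef_pos': array([0.2245, 0.4746, 0.2313]), 'eef_rot': array([[-0.904 ,  0.4275, -0.    ],
       [ 0.4275,  0.904 , -0.    ],
       [ 0.    , -0.    , -1.    ]]), 'force': array([-0.7039,  0.6398,  0.7902]), 'moment': array([-0.024 , -0.0322,  0.002 ]), 'gripper_force': 0.0, 'grip_width': 0.08577212657357815}
```

View pics/top0.png

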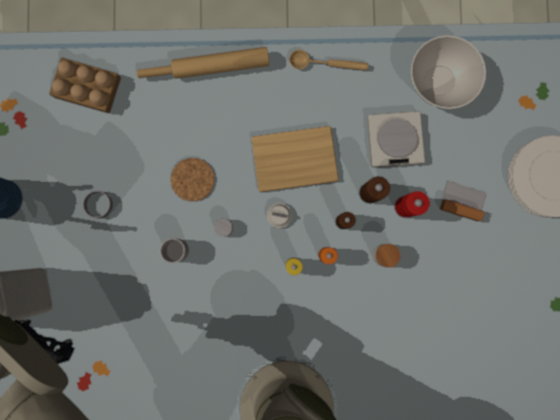

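View pics/side0.png

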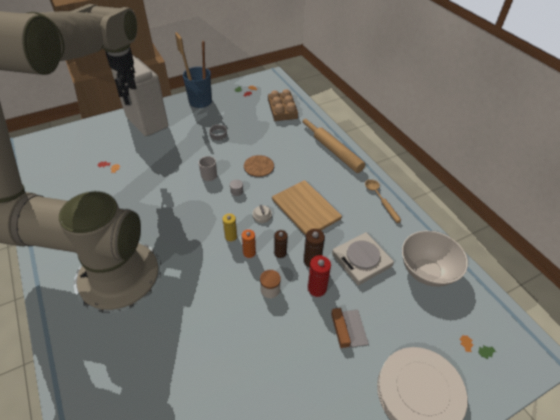

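The top view shows the small dark mill at (346,220), with a bigger dark one at (375,190) and a red one at (412,205). The jar is at (388,255), the tin at (223,228), the cup at (174,251), the timer at (280,216), and the scraper handle at (463,210) with its blade pointing away from the robot. I'll refine the fixed targets and the scraper from masks.

```bash
python3 - <<'E'
from h import *
np.set_printoptions(precision=4,suppress=True)
for c in ['top','side']:
    p,K,T=cam(c)
    for t,z in [('board',.018),('mat',.008),('scale',.03),('scraper',.015)]:
        m=env.outline_of(t,c)[0]['mask'].astype(np.uint8)
        ct=max(cv2.findContours(m,0,1)[0],key=cv2.contourArea)[:,0]
        P=np.array([ray(K,T,u,v,z)[:2] for u,v in ct]).astype(np.float32)
        (a,b),(x,y),th=cv2.minAreaRect(P*1000); print(c,t,[round(q,1) for q in (a,b,x,y,th)])
    # handle of scraper: brown colour
    if c=='top':
        hsv=cv2.cvtColor(p,cv2.COLOR_BGR2HSV); hm=m*(hsv[...,1]>110)
        v,u=np.nonzero(hm); P=np.array([ray(K,T,a,b,.03)[:2] for a,b in zip(u,v)]).astype(np.float32)
        print('handle',cv2.minAreaRect(P*1000))
E
```

```text
top board [604.8, -32.1, 145.5, 202.9, 6.8]
top mat [560.1, 224.5, 108.5, 105.4, 44.3]
top scale [647.2, -280.9, 131.8, 132.5, 2.9]
top scraper [491.4, -446.7, 110.4, 81.0, 71.6]
handle ((469.526123046875, -437.31671142578125), (102.33750915527344, 26.404680252075195), 70.30950927734375)
side board [603.0, -36.7, 145.1, 203.6, 6.7]
side mat [558.4, 220.7, 105.2, 107.8, 62.8]
side scale [643.7, -290.3, 146.2, 140.4, 3.2]
side scraper [491.7, -446.2, 112.3, 78.3, 71.4]
```

```bash
python3 -m inch '0 0 0 0 0 -0.1 1; 0 0 0.08 0 0 0 1; 0 0 0.08 0 0 0 1; 0 0 0.08 0 0 0 1;0 0 0.08 0 0 0 1;0 0 0.08 0 0 0 1;0 0 0.08 0 0 0 1;0 0 0.059 0 0 0 1; 0 0 0 0 0 0 1'
```

```text
clock: 2.72
eef_pos: [0.2246, 0.4747, 0.2419]
eef_rot: [[-0.001, 1.0, 0.0], [1.0, 0.001, 0.001], [0.001, 0.0, -1.0]]
force: [-0.6, -0.0, 0.1]
grip_width: 0.0857
gripper_force: 0.0
```

```bash
python3 -m inch '0 0 0 -0.426 0.328 0 1;0 0 0 -0.426 0.328 0 1;0 0 0 -0.426 0.328 0 1;0 0 0 -0.426 0.328 0 1;0 0 0 -0.426 0.328 0.2 1; 0 0 0 0 0 0 1;0 0 0 0 0 0 1' ; python3 - <<'E'
from h import *
p,K,T=cam('wrist'); cv2.imwrite('pics/w1.png',p)
for t in ['cup','mat','tin']:
    print(t,[(w(T,d['location']).round(3).tolist(),round(d['conf'],2)) for d in env.tip_of(t,'wrist')])
E
```

```text
clock: 3.6
eef_pos: [0.3885, 0.2619, 0.2218]
eef_rot: [[-0.002, 1.0, 0.0], [1.0, 0.002, 0.0], [0.0, 0.0, -1.0]]
force: [-0.7, 0.2, 0.6]
grip_width: 0.0852
gripper_force: 0.0
cup [([0.385, 0.261, 0.003], 0.76)]
mat [([0.562, 0.221, -0.003], 0.7)]
tin [([0.439, 0.146, 0.002], 0.96)]
```

The wrist view agrees with the estimates (cup at (0.386,0.261)). I'll descend and grip.

```bash
python3 -m inch '0 0 0 0 -0.02 0.5 1;0 0 0 0 0 0.5 1;0 0 0 0 0 0.5 1;0 0 0 0 0 0.3 1;0 0 0 0 0 0.17 1;0 0 0 0 0 0 1;0 0 0 0 0 0 0;0 0 0 0 0 0 0;0 0 0 0 0 0 0;0 0 0 0 0 0 0;0 0 0 0 0 0 0;0 0 0 0 0 0 0'
```

```text
clock: 5.3
eef_pos: [0.3869, 0.262, 0.0257]
eef_rot: [[-0.0, 1.0, 0.002], [1.0, 0.0, 0.001], [0.001, 0.002, -1.0]]
force: [-3.7, 0.3, 8.2]
grip_width: 0.0588
gripper_force: 63.0
```

```bash
python3 -m inch '0 0 0 0 0 -0.2 0;0 0 0 0 0 -0.5 0;0 0 0 0 0 -0.5 0;0 0 0 0 0 -0.5 0;0 0 0 0 0 -0.3 0;0 0 0 -0.45 0.22 0 0;0 0 0 -0.45 0.22 0 0;0 0 0 -0.45 0.22 0 0;0 0 0 -0.45 0.22 0 0;0 0 0 -0.45 0.22 0 0;0 0 0 -0.45 0.22 0 0;0 0 0 -0.45 0.22 0 0;0 0 0 -0.45 0.22 0 0;0 0 0 -0.45 0.22 0 0;0 0 0 -0.45 0.22 0 0;0 0 0 -0.45 0.22 0 0;0 0 0 -0.45 0.2 0 0;0 0 0 0 0 0 0;0 0 0 0 0 0 0'; python3 - <<'E'
from h import *
for c in ['wrist','top']:
  p,K,T=cam(c); cv2.imwrite('pics/w2%s.png'%c,p)
  for t in ['scale','cup']:
    print(t,[(w(T,d['location']).round(3).tolist(),round(d['conf'],2)) for d in env.tip_of(t,c)])
E
```

```text
clock: 7.68
eef_pos: [0.6485, -0.2778, 0.2247]
eef_rot: [[-0.0, 1.0, 0.0], [1.0, 0.0, 0.0], [0.0, 0.0, -1.0]]
force: [0.3, 0.5, -0.7]
grip_width: 0.0591
gripper_force: 65.0
scale [([0.648, -0.287, -0.004], 0.68)]
cup [([0.652, -0.275, 0.2], 0.92)]
scale [([0.644, -0.282, -0.002], 0.79)]
cup []
```

View pics/w2wrist.png

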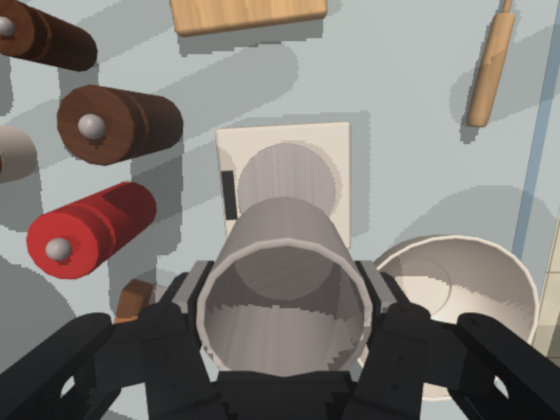

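The picture shows the cup held over the scene, with the pan spanning columns 238–335 and its top at row 143, so its centre is near (286.5,191).

```bash
python3 - <<'E'
from h import *
p,K,T=cam('wrist')
c=ray(K,T,286.5,191,.035); print(c, ray(K,T,238,191,.035),ray(K,T,335,191,.035),ray(K,T,286.5,143,.035))
q,K,T=cam('top')
print('top',ray(K,T,398,138,.035))
E
```

```text
[ 0.65171154 -0.28014239  0.035     ] [ 0.60481647 -0.28017126  0.035     ] [ 0.69860633 -0.28011352  0.035     ] [ 0.65158906 -0.23452996  0.035     ]
top [ 0.64862499 -0.28709482  0.035     ]
```

```bash
python3 -m inch '0 0 0 -0.035 0.015 0.4 0;0 0 0 0 0 0.5 0;0 0 0 0 0 0.4 0;0 0 0 0 0 0.2 0;0 0 0 0 0 0.1 0;0 0 0 0 0 0.03 0;0 0 0 0 0 0 0;0 0 0 0 0 0 0.3;0 0 0 0 0 0 1;0 0 0 0 0 0 1;0 0 0 0 0 0 1;0 0 0 0 0 -0.2 1;0 0 0 0 0 -0.5 1;0 0 0 0 0 -0.5 1;0 0 0 0 0 -0.3 1;0 0 0 0 0 0 1'; python3 - <<'E'
from h import *
p,K,T=cam('wrist'); cv2.imwrite('pics/w3.png',p)
for t in ['scale','cup','jar','mill','scraper']:
    print(t,[(w(T,d['location']).round(3).tolist(),round(d['conf'],2)) for d in env.tip_of(t,'wrist')])
E
```

```text
clock: 10.07
eef_pos: [0.6508, -0.2823, 0.2156]
eef_rot: [[-0.0, 1.0, 0.006], [1.0, 0.0, -0.004], [-0.004, 0.006, -1.0]]
force: [-0.1, -0.3, -0.2]
grip_width: 0.0857
gripper_force: 0.0
scale []
cup [([0.651, -0.282, 0.036], 0.67)]
jar []
mill [([0.449, -0.149, -0.003], 0.77), ([0.485, -0.306, -0.002], 0.59)]
scraper []
```

```bash
python3 -m inch '0 0 0 0.068 -0.57 0 1;0 0 0 0.068 -0.57 0 1;0 0 0 0.068 -0.57 0 1;0 0 0 0.068 -0.57 0 1;0 0 0 0.068 -0.57 0 1;0 0 0 0 0 0 1; 0 0 0 0 0 0 1'; python3 - <<'E'
from h import *
p,K,T=cam('wrist'); cv2.imwrite('pics/w4.png',p)
for t in ['jar','mill','scraper']:
    print(t,[(w(T,d['location']).round(3).tolist(),round(d['conf'],2)) for d in env.tip_of(t,'wrist')])
E
```

```text
clock: 11.25
eef_pos: [0.3655, -0.2482, 0.2115]
eef_rot: [[0.0, 1.0, 0.001], [1.0, -0.0, -0.0], [-0.0, 0.001, -1.0]]
force: [0.1, -0.1, 0.8]
grip_width: 0.085
gripper_force: 0.0
jar [([0.365, -0.248, -0.001], 0.57)]
mill [([0.366, -0.103, -0.001], 0.92), ([0.522, -0.215, -0.001], 0.64), ([0.448, -0.148, -0.004], 0.58), ([0.484, -0.306, -0.002], 0.57)]
scraper [([0.493, -0.447, -0.002], 0.6)]
```

```bash
python3 -m inch '0 0 0 0 0 0.5 1;0 0 0 0 0 0.5 1;0 0 0 0 0 0.5 1;0 0 0 0 0 0.28 1;0 0 0 0 0 0.1 1;0 0 0 0 0 0 1;0 0 0 0 0 0 0;0 0 0 0 0 0 0;0 0 0 0 0 0 0;0 0 0 0 0 0 0;0 0 0 0 0 0 0;0 0 0 0 0 0 0'; python3 -m inch '0 0 0 0 0 -0.2 0;0 0 0 0 0 -0.5 0;0 0 0 0 0 -0.5 0;0 0 0 0 0 -0.5 0;0 0 0 0 0 -0.3 0;0 0 0 0.47 0.195 0 0;0 0 0 0.47 0.195 0 0;0 0 0 0.47 0.195 0 0;0 0 0 0.47 0.195 0 0;0 0 0 0.47 0.195 0 0;0 0 0 0.47 0.195 0 0;0 0 0 0.47 0.195 0 0;0 0 0 0.47 0.195 0 0;0 0 0 0.47 0.195 0 0;0 0 0 0.47 0.195 0 0;0 0 0 0 0 0 0;0 0 0 0 0 0 0'; python3 - <<'E'
from h import *
p,K,T=cam('wrist'); cv2.imwrite('pics/w5.png',p)
for t in ['jar','mat']:
    print(t,[(w(T,d['location']).round(3).tolist(),round(d['conf'],2)) for d in env.tip_of(t,'wrist')])
for m in env.outline_of('mat','wrist')[:1]:
    v,u=np.nonzero(m['mask'])
    a,b=ray(K,T,u.min(),v[u==u.min()].mean(),.008),ray(K,T,u.max(),v[u==u.max()].mean(),.008); print(a,b,ray(K,T,u[v==v.min()].mean(),v.min(),.008))
E
```

```text
clock: 12.95
eef_pos: [0.3655, -0.2484, 0.0245]
eef_rot: [[-0.0, 1.0, 0.001], [1.0, 0.0, -0.002], [-0.002, 0.001, -1.0]]
force: [-1.7, 1.6, 8.2]
grip_width: 0.0555
gripper_force: 61.7
clock: 15.08
eef_pos: [0.5597, 0.2218, 0.2233]
eef_rot: [[-0.0, 1.0, -0.0], [1.0, 0.0, -0.0], [-0.0, -0.0, -1.0]]
force: [0.0, 0.4, -2.4]
grip_width: 0.0556
gripper_force: 64.9
jar [([0.559, 0.224, 0.199], 0.85)]
mat [([0.56, 0.222, -0.0], 0.92)]
[0.50656639 0.22654454 0.008     ] [0.61483826 0.22655891 0.008     ] [0.55969328 0.27958026 0.008     ]
```

```bash
python3 -m inch '0 0 0 0.01 0.01 0.5 0;0 0 0 0 0 0.5 0;0 0 0 0 0 0.5 0;0 0 0 0 0 0.3 0;0 0 0 0 0 0.07 0;0 0 0 0 0 0.03 0;0 0 0 0 0 0 0;0 0 0 0 0 0 0.3;0 0 0 0 0 0 1;0 0 0 0 0 0 1;0 0 0 0 0 0 1;0 0 0 0 0 -0.2 1;0 0 0 0 0 -0.5 1;0 0 0 0 0 -0.5 1;0 0 0 0 0 -0.4 1;0 0 0 -0.4 -0.6 0 1;0 0 0 -0.4 -0.6 0 1;0 0 0 0 0 0 1'; python3 - <<'E'
from h import *
p,K,T=cam('wrist'); cv2.imwrite('pics/w6.png',p)
for t in ['jar','mat','tin']:
    print(t,[(w(T,d['location']).round(3).tolist(),round(d['conf'],2)) for d in env.tip_of(t,'wrist')])
E
```

```text
clock: 17.52
eef_pos: [0.4536, 0.1526, 0.193]
eef_rot: [[0.001, 1.0, -0.003], [1.0, -0.001, -0.0], [-0.0, -0.003, -1.0]]
force: [0.7, 1.4, 0.7]
grip_width: 0.0851
gripper_force: 0.0
jar []
mat []
tin [([0.438, 0.146, -0.0], 0.88)]
```

View pics/w6.png

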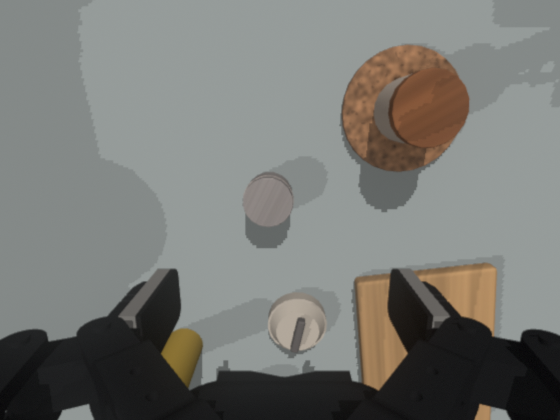

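The jar stands on the mat with its lid centre at about (429,108). The tin top is at (269,201).

```bash
python3 - <<'E'
from h import *
p,K,T=cam('wrist')
print(env.observe()['eef_pos'],ray(K,T,429,108,.068),ray(K,T,269,201,.036))
for c in ['top','side']:
  p,K,T=cam(c)
  print([(w(T,d['location']).round(3).tolist(),round(d['conf'],2)) for d in env.tip_of('jar',c)])
E
```

```text
[0.45807537 0.15416754 0.19345791] [0.56518914 0.22723366 0.068     ] [0.44584081 0.1495394  0.036     ]
[([0.56, 0.224, 0.01], 0.63)]
[([0.561, 0.225, 0.005], 0.54)]
```

```bash
python3 -m inch '0 0 0 -0.075 -0.18 0.2 1;0 0 0 0 0 0.5 1;0 0 0 0 0 0.5 1;0 0 0 0 0 0.4 1;0 0 0 0 0 0.2 1;0 0 0 0 0 0 1;0 0 0 0 0 0 0;0 0 0 0 0 0 0;0 0 0 0 0 0 0;0 0 0 0 0 0 0;0 0 0 0 0 0 0;0 0 0 0 0 0 0;0 0 0 0 0 0 0'
```

```text
clock: 19.6
eef_pos: [0.4396, 0.1464, 0.0145]
eef_rot: [[-0.0, 1.0, 0.002], [1.0, 0.0, 0.0], [0.0, 0.002, -1.0]]
force: [-2.3, 0.1, 9.5]
grip_width: 0.0434
gripper_force: 60.2
```

```bash
python3 -m inch '0 0 0 0 0 -0.2 0;0 0 0 0 0 -0.5 0;0 0 0 0 0 -0.5 0;0 0 0 0 0 -0.4 0;0 0 0 0.26 0.4 0 0;0 0 0 0.26 0.4 0 0;0 0 0 0.26 0.41 0 0;0 0 0 0 0 0 0;0 0 0 0 0 0 0'; python3 - <<'E'
from h import *
p,K,T=cam('wrist'); cv2.imwrite('pics/w7.png',p)
for t in ['jar','tin']:
    print(t,[(w(T,d['location']).round(3).tolist(),round(d['conf'],2)) for d in env.tip_of(t,'wrist')])
E
```

```text
clock: 20.72
eef_pos: [0.5594, 0.2241, 0.1734]
eef_rot: [[-0.0, 1.0, -0.001], [1.0, 0.0, -0.0], [-0.0, -0.001, -1.0]]
force: [0.4, -0.5, -0.5]
grip_width: 0.0431
gripper_force: 61.4
jar [([0.561, 0.225, 0.005], 0.76)]
tin [([0.563, 0.225, 0.158], 0.97)]
```

View pics/w7.png

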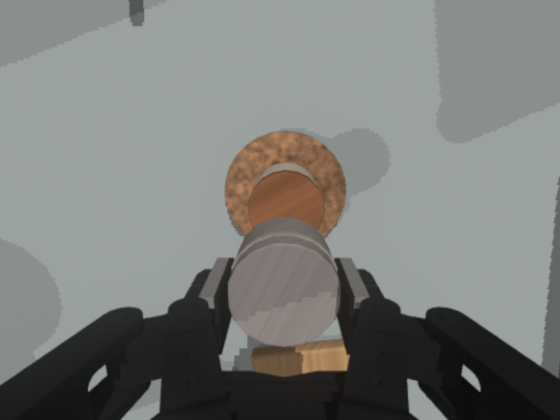

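The tin is lined up with the lid. I'll lower it onto the jar.

```bash
python3 -m inch '0 0 0 0 0.01 0.3 0;0 0 0 0 0 0.3 0;0 0 0 0 0 0.15 0;0 0 0 0 0 0.08 0;0 0 0 0 0 0.04 0;0 0 0 0 0 0.03 0;0 0 0 0 0 0 0;0 0 0 0 0 0 0;0 0 0 0 0 0 0.6;0 0 0 0 0 0 0.8;0 0 0 0 0 0 1;0 0 0 0 0 0 1;0 0 0 0 0 -0.1 1;0 0 0 0 0 -0.3 1;0 0 0 0 0 -0.5 1;0 0 0 0 0 -0.4 1;0 0 0 -0.6 -0.18 0 1;0 0 0 -0.6 -0.18 0 1;0 0 0 0 0 0 1;0 0 0 0 0 0 1'; python3 - <<'E'
from h import *
for c in ['wrist','top','side']:
  p,K,T=cam(c); cv2.imwrite('pics/w8%s.png'%c,p)
  for t in ['jar','tin']:
    print(t,[(w(T,d['location']).round(3).tolist(),round(d['conf'],2)) for d in env.tip_of(t,c)])
E
```

```text
clock: 23.38
eef_pos: [0.5254, 0.1049, 0.214]
eef_rot: [[0.0, 1.0, 0.001], [1.0, -0.0, 0.0], [0.0, 0.001, -1.0]]
force: [1.0, 1.0, -0.4]
grip_width: 0.0855
gripper_force: 0.0
jar [([0.564, 0.226, 0.008], 0.77)]
tin [([0.56, 0.224, 0.068], 0.58)]
jar []
tin [([0.647, -0.283, -0.001], 0.29)]
jar [([0.563, 0.224, 0.004], 0.51)]
tin [([0.561, 0.225, 0.064], 0.74)]
```

View pics/w8wrist.png

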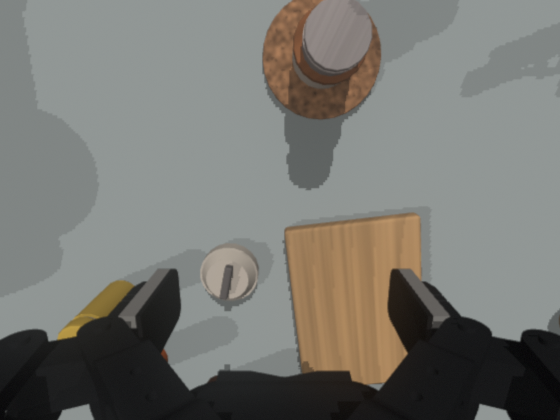

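The tin sits on the lid. Next is the mill.

```bash
python3 -m inch '0 0 0 -0.51 -0.15 0 1;0 0 0 -0.51 -0.15 0 1;0 0 0 -0.51 -0.15 0 1;0 0 0 -0.51 -0.15 0 1;0 0 0 -0.5 -0.155 0 1;0 0 0 0 0 0 1;0 0 0 0 0 0 1'; python3 - <<'E'
from h import *
p,K,T=cam('wrist'); cv2.imwrite('pics/w9.png',p)
for t in ['mill']:
    print(t,[(w(T,d['location']).round(3).tolist(),round(d['conf'],2)) for d in env.tip_of(t,'wrist')])
E
```

```text
clock: 24.7
eef_pos: [0.4498, -0.149, 0.2133]
eef_rot: [[-0.0, 1.0, 0.0], [1.0, 0.0, 0.0], [0.0, 0.0, -1.0]]
force: [0.2, 0.8, 0.3]
grip_width: 0.0858
gripper_force: 0.0
mill [([0.523, -0.217, 0.0], 0.93), ([0.45, -0.15, -0.005], 0.83), ([0.37, -0.105, 0.0], 0.65), ([0.341, -0.024, 0.005], 0.65)]
```

View pics/w9.png

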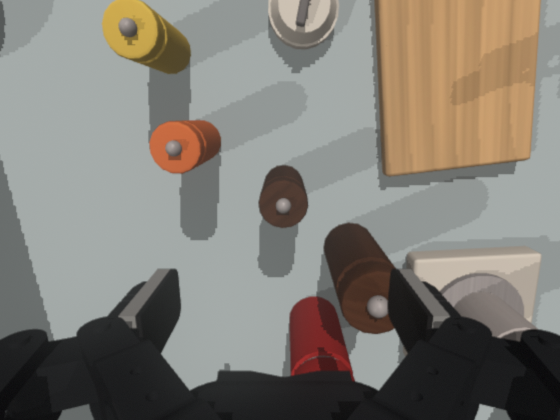

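```bash
python3 -m inch '0 0 0 0 0 0.4 1;0 0 0 0 0 0.5 1;0 0 0 0 0 0.5 1;0 0 0 0 0 0.25 1;0 0 0 0 0 0.06 1;0 0 0 0 0 0 1;0 0 0 0 0 0 0;0 0 0 0 0 0 0;0 0 0 0 0 0 0;0 0 0 0 0 0 0;0 0 0 0 0 0 0;0 0 0 0 0 0 0;0 0 0 0 0 0 0'; python3 -m inch '0 0 0 0 0 -0.2 0;0 0 0 0 0 -0.5 0;0 0 0 0 0 -0.5 0;0 0 0 0 0 -0.5 0;0 0 0 0 0 -0.3 0;0 0 0 -0.07 0.43 0 0;0 0 0 -0.07 0.43 0 0;0 0 0 -0.07 0.43 0 0;0 0 0 -0.07 0.43 0 0;0 0 0 0 0 0 0;0 0 0 0 0 0 0'; python3 - <<'E'
from h import *
p,K,T=cam('wrist'); cv2.imwrite('pics/w10.png',p)
for t in ['mill','board','scale']:
    print(t,[(w(T,d['location']).round(3).tolist(),round(d['conf'],2)) for d in env.tip_of(t,'wrist')])
E
```

```text
clock: 26.42
eef_pos: [0.4497, -0.1496, 0.043]
eef_rot: [[-0.0, 1.0, 0.0], [1.0, 0.0, -0.0], [-0.0, 0.0, -1.0]]
force: [-2.0, 1.4, 6.5]
grip_width: 0.0383
gripper_force: 59.3
clock: 27.8
eef_pos: [0.6211, -0.1773, 0.2421]
eef_rot: [[-0.0, 1.0, -0.001], [1.0, 0.0, 0.0], [0.0, -0.001, -1.0]]
force: [-0.3, -0.3, -1.5]
grip_width: 0.0381
gripper_force: 60.9
mill [([0.34, -0.024, 0.003], 0.95), ([0.367, -0.104, 0.0], 0.82), ([0.618, -0.174, 0.196], 0.81), ([0.521, -0.213, -0.004], 0.81)]
board [([0.609, -0.038, -0.002], 0.65)]
scale []
```

View pics/w10.png

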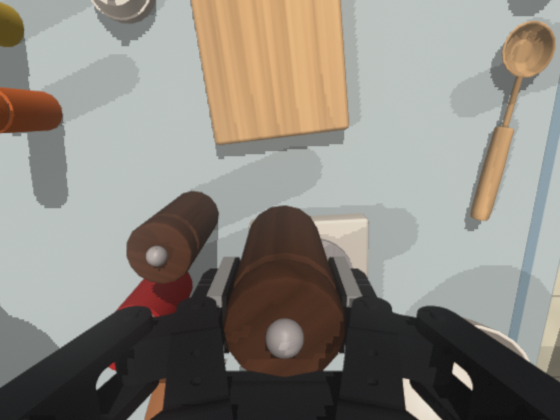

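The held mill is over the gap. The board's near corners are at (218,143) and (348,128), and I'll check the board pose from them.

```bash
python3 - <<'E'
from h import *
p,K,T=cam('wrist')
a,b=ray(K,T,217,137,.018),ray(K,T,348,124,.018); print(a,b,np.linalg.norm(a-b))
d=(b-a)/np.linalg.norm(b-a); n=np.array([d[1],-d[0],0]); m=(a+b)/2
print(np.degrees(np.arctan2(d[1],d[0])),'c',m-.1*n,'mill',m+.0465*n)
E
```

```text
[ 0.55314409 -0.13077443  0.018     ] [ 0.68687756 -0.11791833  0.018     ] 0.1343499931215325
5.491100352268299 c [ 0.61044171 -0.02480527  0.018     ] mill [ 0.62446046 -0.17063299  0.018     ]
```

```bash
python3 -m inch '0 0 0 0.015 0 0.5 0;0 0 0 0 0 0.5 0;0 0 0 0 0 0.5 0;0 0 0 0 0 0.3 0;0 0 0 0 0 0.1 0;0 0 0 0 0 0.05 0;0 0 0 0 0 0.03 0;0 0 0 0 0 0 0;0 0 0 0 0 0 0;0 0 0 0 0 0 0.6;0 0 0 0 0 0 0.75;0 0 0 0 0 0 0.75;0 0 0 0 0 -0.1 0.75;0 0 0 0 0 -0.4 0.75;0 0 0 0 0 -0.5 0.75;0 0 0 0 0 -0.5 0.75;0 0 0 0 0 -0.3 1;0 0 0 0 0 0 1;0 0 0 0 0 0 1'; python3 - <<'E'
from h import *
for c in ['wrist','top','side']:
  p,K,T=cam(c); cv2.imwrite('pics/w11%s.png'%c,p)
  for t in ['mill','scraper','board','scale']:
    print(t,[(w(T,d['location']).round(3).tolist(),round(d['conf'],2)) for d in env.tip_of(t,c)])
E
```

```text
clock: 30.42
eef_pos: [0.6213, -0.1758, 0.2234]
eef_rot: [[-0.0, 1.0, -0.001], [1.0, 0.0, 0.001], [0.001, -0.001, -1.0]]
force: [0.6, -0.4, -0.4]
grip_width: 0.0854
gripper_force: 0.0
mill [([0.523, -0.214, -0.001], 0.79), ([0.623, -0.175, -0.003], 0.56), ([0.366, -0.105, -0.003], 0.56)]
scraper [([0.494, -0.448, 0.0], 0.89)]
board [([0.609, -0.033, 0.001], 0.59)]
scale [([0.651, -0.287, -0.003], 0.93)]
mill [([0.481, -0.306, 0.0], 0.98)]
scraper [([0.493, -0.447, 0.001], 0.81), ([0.468, 0.01, 0.004], 0.21)]
board [([0.609, -0.034, -0.001], 0.85)]
scale []
mill [([0.368, -0.107, 0.001], 0.91), ([0.52, -0.22, -0.002], 0.7), ([0.343, -0.026, 0.001], 0.62), ([0.489, -0.304, 0.001], 0.6), ([0.626, -0.177, 0.002], 0.53)]
scraper [([0.5, -0.449, 0.002], 0.59)]
board [([0.606, -0.028, 0.004], 0.69)]
scale [([0.56, 0.223, 0.007], 0.7), ([0.652, -0.282, -0.003], 0.66)]
```

View pics/w11wrist.png

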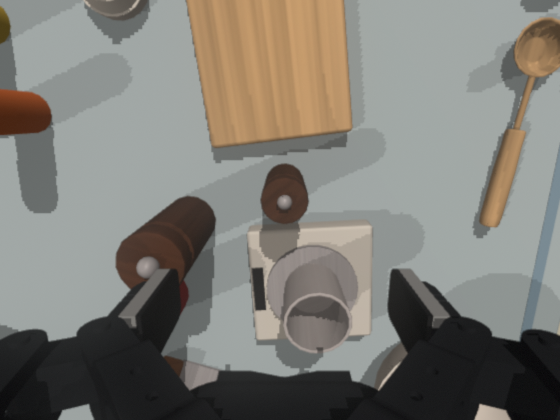

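The mill stands in the gap. Next I'll hover over the scraper handle, turned -20°.

```bash
python3 -m inch '0 0 0 -0.44 -0.25 0 1;0 0 0 -0.44 -0.25 0 1;0 0 0 -0.44 -0.25 0 1;0 0 0 -0.44 -0.25 0 1;0 0 0 -0.44 -0.26 0 1;0 0 0 -0.415 -0.26 0 1;0 0 0.082 0 0 0 1;0 0 0.082 0 0 0 1;0 0 0 0 0 0.5 1;0 0 0 0 0 0 1;0 0 0 0 0 0 1'; python3 - <<'E'
from h import *
p,K,T=cam('wrist'); cv2.imwrite('pics/w12.png',p)
print([(w(T,d['location']).round(3).tolist(),round(d['conf'],2)) for d in env.tip_of('scraper','wrist')])
E
```

```text
clock: 32.55
eef_pos: [0.4701, -0.4379, 0.1761]
eef_rot: [[0.336, 0.942, 0.001], [0.942, -0.336, -0.002], [-0.001, 0.002, -1.0]]
force: [-0.0, 0.8, 0.7]
grip_width: 0.0854
gripper_force: 0.0
[([0.493, -0.446, -0.001], 0.78)]
```

View pics/w12.png

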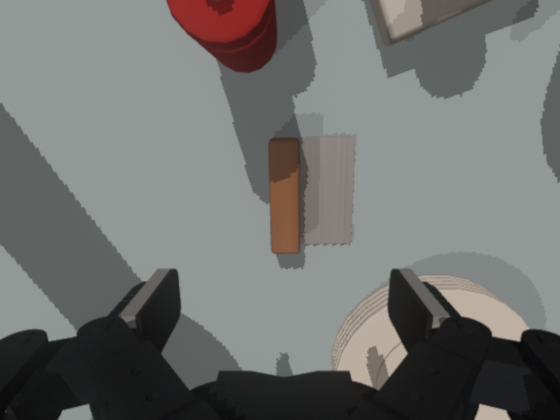

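The handle spans columns 269–299 and rows 138–253, centred at (285,196) and aligned to within about 1°.

```bash
python3 - <<'E'
from h import *
p,K,T=cam('wrist'); s=env.observe()
P=ray(K,T,285,196,.03); print(P, np.array(s['eef_rot']).T@(P-s['eef_pos']),s['eef_pos'])
for a,b in [((284,138),(286,253))]:
    d=ray(K,T,*a,.03)-ray(K,T,*b,.03); print(np.linalg.norm(d),np.degrees(np.arctan2(d[1],d[0])))
E
python3 -m inch '0 0 0 0 0 0.5 1;0 0 0 0 0 0.5 1;0 0 0 0 0 0.4 1;0 0 0 0 0 0.2 1;0 0 0 0 0 0.04 1;0 0 0 0 0 0 1'
```

```text
[ 0.47294345 -0.43652714  0.03      ] [0.00253937 0.0018314  0.14619414] [ 0.47010977 -0.43795281  0.17619325]
0.09951432259992776 71.34355788719466
clock: 33.45
eef_pos: [0.4703, -0.4382, 0.0119]
eef_rot: [[0.337, 0.942, 0.001], [0.942, -0.337, -0.002], [-0.001, 0.002, -1.0]]
force: [0.7, 1.3, -0.2]
grip_width: 0.0853
gripper_force: 0.0
```

```bash
python3 -m inch '0 0 0 0.02 0.015 0.055 1;0 0 0 0 0 0 1;0 0 0 0 0 0 0;0 0 0 0 0 0 0;0 0 0 0 0 0 0;0 0 0 0 0 0 0;0 0 0 0 0 0 0;0 0 0 0 0 0 0;0 0 0 0 0 0 0;0 0 0 0 0 0 0'
```

```text
clock: 34.7
eef_pos: [0.4719, -0.4363, 0.0051]
eef_rot: [[0.337, 0.942, 0.0], [0.942, -0.337, -0.001], [-0.0, 0.0, -1.0]]
force: [-0.6, -0.0, 5.1]
grip_width: 0.0248
gripper_force: 60.9
```

```bash
python3 -m inch '0 0 0 0 0 -0.2 0;0 0 0 0 0 -0.5 0;0 0 0 0 0 -0.5 0;0 0 0 0 0 -0.5 0;0 0 0 0 0 -0.3 0;0 0 -0.072 0 0 0 0;0 0 -0.072 0 0 0 0;0 0 -0.072 0 0 0 0;0 0 0 0.483 0.192 0 0;0 0 0 0.483 0.192 0 0;0 0 0 0.483 0.192 0 0;0 0 0 0.483 0.192 0 0;0 0 0 0.483 0.192 0 0;0 0 0 0.483 0.192 0 0;0 0 0 0.483 0.192 0 0;0 0 0 0.483 0.192 0 0;0 0 0 0 0 0 0;0 0 0 0 0 0 0;0 0 0 0 0 0 0'; python3 - <<'E'
from h import *
p,K,T=cam('wrist'); cv2.imwrite('pics/w13.png',p)
for t in ['scraper','board']:
  print([(w(T,d['location']).round(3).tolist(),round(d['conf'],2)) for d in env.tip_of(t,'wrist')])
E
```

```text
clock: 37.08
eef_pos: [0.5822, -0.0364, 0.205]
eef_rot: [[-0.107, 0.994, -0.0], [0.994, 0.107, -0.0], [-0.0, -0.0, -1.0]]
force: [0.5, 0.2, -0.5]
grip_width: 0.025
gripper_force: 60.2
[([0.609, -0.035, 0.199], 0.79)]
[]
```

View pics/w13.png

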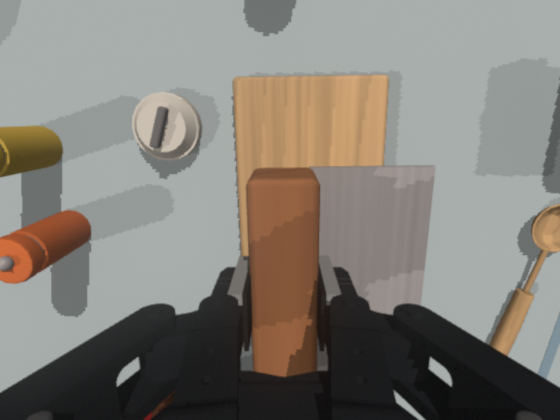

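The scraper is parallel to the board, whose left-end corners are at (236,77) and (387,77). I'll check the centre from those.

```bash
python3 - <<'E'
from h import *
p,K,T=cam('wrist')
a,b=ray(K,T,236,77,.018),ray(K,T,387,76,.018); L=np.linalg.norm(b-a)
d=(b-a)/L; n=np.array([d[1],-d[0],0]); print(L,np.degrees(np.arctan2(d[1],d[0])),'c',(a+b)/2+.1*n)
E
python3 -m inch '0 0 0 0 0 0.4 0;0 0 0 0 0 0.5 0;0 0 0 0 0 0.4 0;0 0 0 0 0 0.2 0;0 0 0 0 0 0 0'
```

```text
0.1327228157115575 6.509072626352634 c [ 0.6072908  -0.03254556  0.018     ]
clock: 37.9
eef_pos: [0.5816, -0.0354, 0.0536]
eef_rot: [[-0.108, 0.994, -0.003], [0.994, 0.108, 0.001], [0.001, -0.003, -1.0]]
force: [1.0, 0.8, -0.4]
grip_width: 0.0249
gripper_force: 60.2
```

```bash
python3 -m inch '0 0 0 0 0 0.15 0;0 0 0 0 0 0.08 0;0 0 0 0 0 0.06 0;0 0 0 0 0 0.02 0;0 0 0 0 0 0 0;0 0 0 0 0 0 0;0 0 0 0 0 0 0.4;0 0 0 0 0 0 0.6;0 0 0 0 0 0 0.6;0 0 0 0 0 -0.1 0.6;0 0 0 0 0 -0.4 0.6;0 0 0 0 0 -0.5 0.6;0 0 0 0 0 -0.5 0.6;0 0 0 0 0 -0.5 0.6;0 0 0 -0.5 -0.5 0 0.6;0 0 0 -0.5 -0.5 0 0.6;0 0 0 -0.5 -0.5 0 0.6;0 0 0 0 0 0 1;0 0 0 0 0 0 1'; python3 - <<'E'
from h import *
for c in ['wrist','top','side']:
  p,K,T=cam(c); cv2.imwrite('pics/w14%s.png'%c,p)
  for t in 'scraper cup jar tin mill timer cutter board'.split():
    print(c,t,[(w(T,d['location']).round(3).tolist(),round(d['conf'],2)) for d in env.tip_of(t,c)])
  if c!='wrist':
    r=env.outline_of('scraper',c)
    if r:
      ct=max(cv2.findContours(r[0]['mask'].astype(np.uint8),0,1)[0],key=cv2.contourArea)[:,0]
      print(cv2.minAreaRect(np.array([ray(K,T,u,v,.03)[:2] for u,v in ct]).astype(np.float32)*1000))
E
```

```text
clock: 40.28
eef_pos: [0.4653, -0.1813, 0.2244]
eef_rot: [[-0.109, 0.994, 0.001], [0.994, 0.109, -0.0], [-0.0, 0.001, -1.0]]
force: [0.8, 0.1, 0.9]
grip_width: 0.0841
gripper_force: 0.0
wrist scraper [([0.608, -0.038, 0.016], 0.73)]
wrist cup [([0.656, -0.282, 0.035], 0.72)]
wrist jar []
wrist tin []
wrist mill [([0.485, -0.305, 0.001], 0.96), ([0.372, -0.103, -0.002], 0.88), ([0.341, -0.024, 0.001], 0.85), ([0.62, -0.174, -0.005], 0.82), ([0.524, -0.216, -0.002], 0.68)]
wrist timer []
wrist cutter []
wrist board []
top scraper [([0.606, -0.034, 0.02], 0.95)]
top cup [([0.652, -0.287, 0.033], 0.69), ([0.499, 0.456, 0.006], 0.38)]
top jar [([0.561, 0.225, 0.01], 0.68), ([0.467, 0.011, 0.004], 0.35), ([0.601, -0.035, 0.02], 0.26)]
top tin [([0.566, 0.222, 0.074], 0.64)]
top mill [([0.344, -0.021, 0.001], 0.66), ([0.619, -0.176, 0.004], 0.59), ([0.369, -0.105, 0.004], 0.48)]
top timer [([0.464, 0.015, 0.003], 0.93)]
top cutter [([0.501, 0.456, 0.004], 0.55)]
top board []
((605.39697265625, -35.73406219482422), (76.71562194824219, 104.08965301513672), 6.908695697784424)
side scraper [([0.61, -0.035, 0.014], 0.58), ([0.654, -0.282, 0.033], 0.45)]
side cup [([0.652, -0.281, 0.032], 0.62)]
side jar [([0.558, 0.226, 0.004], 0.76), ([0.653, -0.284, -0.002], 0.56)]
side tin [([0.561, 0.223, 0.068], 0.43)]
side mill [([0.347, -0.028, -0.001], 0.91), ([0.626, -0.176, -0.002], 0.85), ([0.522, -0.219, -0.001], 0.81), ([0.488, -0.306, 0.002], 0.68), ([0.368, -0.105, 0.001], 0.54), ([0.606, -0.03, 0.003], 0.54)]
side timer [([0.468, 0.006, -0.002], 0.75)]
side cutter [([0.498, 0.453, -0.006], 0.44)]
side board [([0.609, -0.034, 0.005], 0.97)]
((601.8589477539062, -35.39473342895508), (70.63845825195312, 116.21121978759766), 7.960638523101807)
```

View pics/w14side.png

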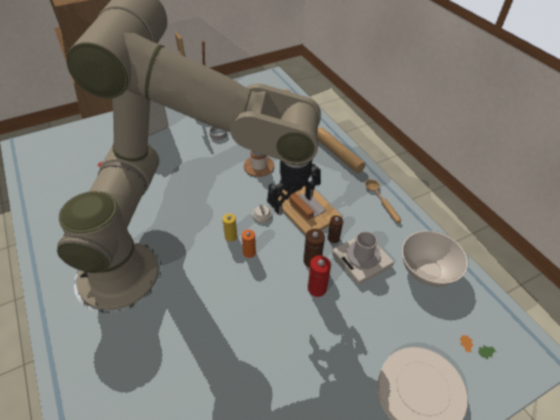

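View pics/w14top.png

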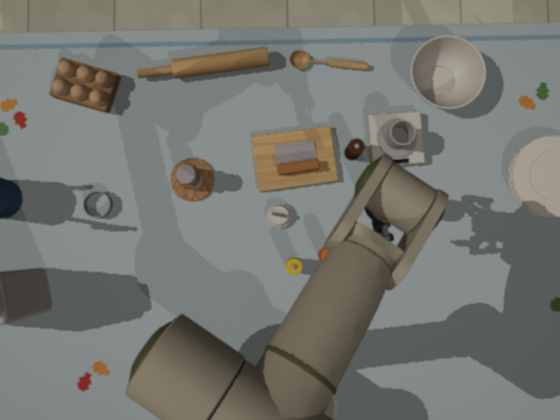

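All the things stand in place: scraper central on the board at (297,155), mill in the gap at (355,149), cup on the pan at (402,133), tin on the jar at (187,173). The timer and cutter are unmoved and the gripper is clear. I'm handing in.

```bash
python3 -m inch '0 0 0 0 0 0 1;0 0 0 0 0 0 1;0 0 0 0 0 0 1'; python3 -c "
from station import env
print(env.finish_job())"
```

```text
clock: 42.1
eef_pos: [0.465, -0.1815, 0.2238]
eef_rot: [[-0.109, 0.994, 0.0], [0.994, 0.109, -0.0], [-0.0, 0.0, -1.0]]
force: [0.6, -0.2, -0.7]
grip_width: 0.0857
gripper_force: 0.0
the job is handed in; nothing more can be done
None
```

I handed the job in at about 42 s with the cup, jar, tin, mill and scraper all placed and the timer and ring cutter left where they were; the last camera check put each within tolerance, but the hand-in returned no verdict.

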